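# Zero the bench comparator on its setting standard

## Task

Zero the bench comparator on its setting standard, pushing with the fingers only. The lobe of the brass cam holds the slide back from the dial: first push the knob of the cam's lever round to its stop, so that the cam turns its low side to the slide's roller, and only then push the slide forward by its finger plate until it is fully home against the cam and the needle stands at the red zero mark; leave it so and take the hand away. Pick nothing up: the standard stays in its cradle untouched by the fingers, and the things round the comparator stay where they are.

Things in the scene. Friction and masses are not known exactly. Their poses are not given: they have to be found in the camera images.
- comparator: bench comparator, fixed to the bench: grey base 250x88x14 mm. Origin on the bench, midway across, 103 mm from its rear end; x forward (from finger plate to dial), y left, z up. Along x: finger plate, roller, brass cam (pivot at x -30, y 0 mm), cradle (x 3 to 37), plunger, dial lying face up (centre x 112, 58 across, 37 high). Only finger plate and lever are higher than 37 mm
- finger_plate (a point): middle of the rear face (black rubber pad) of the slide's upright aluminium finger plate, the place to push, 46 mm above the bench; moves with the slide. Plate 42 mm wide, 8 mm thick, its top 61 mm above the bench. At x -101 mm of the comparator, y 0, when the slide is right back. Push along the comparator's x
- slide (a joint): travel of the slide along the comparator's x, in m: 0 right back, starts at 0 to 0.003; with the cam's lobe facing the roller it is stopped at about 0.004; home against the low side of the cam at 0.014. Stays where it is left; takes 3 N, and more if pushed fast
- lever_knob (a point): middle of the upright black knob at the end of the cam's steel lever: 17 mm across, from 46 to 74 mm above the bench (this point at 60), 60 mm from the cam's pivot. It swings in a level arc on the comparator's left, from 115 degrees to 22 degrees left of the comparator's x, as seen from the pivot. The lever, 8 mm wide, is 41 to 46 mm above the bench
- cam (a joint): angle of the brass cam and its lever in rad, growing clockwise seen from above: 0 lobe straight at the roller (lever 115 degrees left of the comparator's x: to the left and a little back), starts at 0 to 0.25; 1.62 lever at its stop pin (22 degrees left of x), low side to the roller. Stays where it is left; takes about 2 N at the knob
- standard: 25 mm setting standard, a steel rod with a black sleeve, 8 mm across, lying loose along the comparator's x in its cradle (channel 10 mm wide, floor 18 mm above the bench). Origin under its middle; its own y is its length. The nose of the slide pushes it forward against the plunger
- plunger (a joint): travel of the dial's plunger in m: 0 free, 0.003 pressed in by the standard with the slide home; weak spring, 200 N/m
- needle (a joint): angle of the dial's needle in rad, clockwise from above: 0 at rest, 2.1 at the red zero mark (the one farthest from the finger plate); 0.7 rad for each mm of the plunger
- micrometer: bystander: micrometer, 48x110x19 mm, lying on the bench to the right of the dial; origin under its middle
- loupe: bystander: black watchmaker's loupe, 38 mm across, 30 mm high, on the bench to the right of the comparator; origin under its middle
- tweezers: bystander: steel tweezers, 139 mm long, 8 mm high, lying to the right of the slide; origin under the middle
- chuck: bystander: small brass chuck, 14x24x12 mm, on the bench to the left of the dial; origin under its middle

How it is judged (in metres and radians):
On the way, in this order (a step that is already met when the one before it is completed fails the run):
1. the cam's lever is turned to within 0.2 rad of its stop while the slide is still back (value of joint cam above 1.42 rad and value of joint slide below 0.0055 m), for 0.2 s.
2. the slide is pushed home on the low side of the cam and the standard presses the plunger in (value of joint slide above 0.0132 m and value of joint plunger above 0.0025 m), for 0.2 s.
At the end, for the whole second after the job is handed in: The cam's lever stands within 0.2 rad of its stop; the slide is home (13.2 mm or more forward, 14 mm being full contact with the low side of the cam); the standard lies flat in its cradle, in line, at rest, pressing the plunger in by 3 mm within 0.5 mm (needle at the zero mark within 0.35 rad) (all of step 2 and value of joint cam above 1.42 rad and value of joint plunger below 0.0035 m and linear speed of standard below 0.01 m/s and z of standard in the frame of comparator between 0.0165 and 0.0195 m and angle between the y axis of standard and the x axis of comparator, either way round below 0.15 rad); the robot touches nothing.
It fails at once if the standard is lifted out of its cradle (z of standard in the frame of comparator above 0.024 m).
It fails at once if the fingers touch the standard (contact force between the fingers and standard above 0.5 N).
It fails at once if the micrometer, loupe, tweezers or brass chuck is moved by more than 10 mm (distance of any of micrometer, loupe, tweezers, chuck from where it was at the start of the episode above 0.01 m).
It also fails if it takes over 42 s, if anything falls off the work surface, if the arm or the gripper's body presses on something with over 40 N, if the wrist force passes 120 N, or if a joint passes its speed limit or range.

## Robot

A 6-joint arm with a two-finger parallel gripper is mounted at the origin on a cart in front of the work surface, level with it; the furniture and walls round the work are solid. World frame = base frame: x ahead of the robot, y to its left, z up, the work surface at z = 0. Lengths are in m, angles in degrees, forces in N, time in s.
With the tool pointing down it reaches from about 0.375 to 0.9 m from the base axis. Payload 3.1 kg.
Tool frame: the origin (TCP) lies at the very end of the fingers, on their centre line; the grasp point (between the pads) lies 19 mm behind it; z points along the fingers, y is the line along which they close (so a half turn about z gives the same grasp; the last joint's range is limited). The gripper opens to 87 mm and grips with 3 to 60 N. Pads are 19 mm wide; open, the fingers measure 117 mm over their backs; the gripper's body (75 mm by 190 mm) begins 51 mm behind the grasp point.
Start: joints at [-81.79, 30.224, 82.088, -0, 67.689, -10.227], TCP at [0.198, -0.593, 0.223] pointing down, gripper open.
Joint ranges: [-176.69, 176.69], [-43.24, 126.21], [12.49, 139.97], [-82, 262], [0, 151.66], [-163.58, 163.58]. Speed limits (degrees/s): [159.86, 159.86, 180, 180, 180, 180].

## Interface

Orientations are given as a 3x3 rotation matrix whose columns are the frame's x, y, z axes.
In Python, from rig import * gives the robot as it stands.
- The arm moves only by the tool jog_arm, never from a script. Its arguments are lists of equal length, an entry for each row: "delta_pos": the shift along the world's x, y, z in cm, a list of three; "turn": the turn about the world's z in degrees; "grip": the closure, from 0 (fully open) to 1 (shut). In form: {"delta_pos": [[x, y, z], ...], "turn": [turn, ...], "grip": [grip, ...]}. A call has 1 to 12 rows; each row is the pose to reach, as a shift and turn from the pose commanded when the call began; what a row does not reach only later rows make up. A row lasts 1/8 s, in which the tool goes at most 62.5 mm and 10.7 degrees, less where a joint would pass 70% of its speed; a pose out of reach is approached as far as the arm can. A call with a gripper value outside its range is refused whole. The fingers move at their own pace and stop on an object; the grip force is fixed at half the most. Time passes only in rows, so rows that repeat a pose let the fingers close. It gives the time, the measured TCP pose, the force, the opening and the grip force at its end, in the units of the state.
- read_state(): the state, without advancing time (a new reading comes with each control period).
- capture(name): name is "scene" or "top"; returns a dict with "color" (384x512x3 uint8, blue, green, red), "fovy" (degrees; the focal length in pixels is half the picture's height over the tangent of half this angle, whatever the lens; pixels are square), "cx", "cy" (the principal point, pixels), "camera_from_world" (4x4, takes a point from world to camera coordinates). Camera axes: x right, y up, looking along -z (the intrinsics and any distortion apply to the point x, -y, -z); pixel columns grow to the right and rows downward; lengths in m; the calibration is good to about 2 mm. A picture is of the moment at which its call begins. There is no depth.
- hand_in(): hands the job in; it is judged then, once.
The state is a dict: "time_s": time; "joint_positions": joint angles; "qvel": joint speeds; "tau": joint torques, N m; "position": TCP position; "tcp_rot": TCP orientation; "force": force on the tool from outside, world axes, zero at the start; "moment": the same for the moment, N m; "opening": opening from 0.0 (shut) to 1.0 (fully open); "grasp_force": force on a finger pad.
Only numpy, scipy, OpenCV 4.12 (cv2) and the standard library are available. Lean on these libraries where they do the work, as an engineer would, in place of code of your own. Each camera call takes 0.05 s, during which the arm holds its last target. There are 200 camera calls.

## Working session

There is one attempt and no reset: what is moved stays moved. The work goes in short steps, Python scripts to look and compute and a tool call to move; the robot and the scene stay as the last step left them, time stands still between calls to the robot, and variables do not carry over. Pictures are saved under pics/ and viewed, at most 10 in all, crops included, and the job is handed in when it is done.

Besides the shell and the picture viewer there is one more tool, called as name(argument=value, ...) on one line, values as JSON. jog_arm: Moves the arm, as the interface text tells. Its arguments: {"type":"object","properties":{"delta_pos":{"type":"array"},"turn":{"type":"array"},"grip":{"type":"array"}},"required":["delta_pos","turn","grip"]}

```bash
mkdir -p pics; ls; python3 - <<'E'
from rig import *
import cv2, numpy as np
for n in("scene","top"):
    c=capture(n); cv2.imwrite(f"pics/{n}0.png",c["color"]); print(n,c["fovy"],c["cx"],c["cy"],[k for k in c]); print(np.round(c["camera_from_world"],4).tolist())
    np.savez(f"{n}.npz",**{k:c[k] for k in("color","fovy","cx","cy","camera_from_world")})
s=read_state();print(s["time_s"],s["position"],s["tcp_rot"],s["opening"])
E
```

```text
pics
scene 50.190287992960606 258.27943916548975 192.26349594637793 ['color', 'fovy', 'cx', 'cy', 'camera_from_world']
[[-0.8505, -0.5259, -0.0054, 0.4872], [0.4038, -0.6595, 0.634, -0.2699], [-0.337, 0.5371, 0.7733, -0.7273], [0.0, 0.0, 0.0, 1.0]]
top 50.09513368036221 252.1481004267894 184.1313006188725 ['color', 'fovy', 'cx', 'cy', 'camera_from_world']
[[-0.0139, -0.9999, 0.0058, 0.0075], [0.9939, -0.0131, 0.1091, -0.5528], [-0.1091, 0.0073, 0.994, -0.862], [0.0, 0.0, 0.0, 1.0]]
0.1 [ 0.19760346 -0.59224533  0.22164581] [[ 9.48674396e-01  3.16254353e-01 -2.72577008e-04]
 [ 3.16254259e-01 -9.48672411e-01  1.97505426e-03]
 [ 3.66033221e-04 -1.95988705e-03 -9.99998012e-01]] 1.0021662209036952
```

View pics/scene0.png

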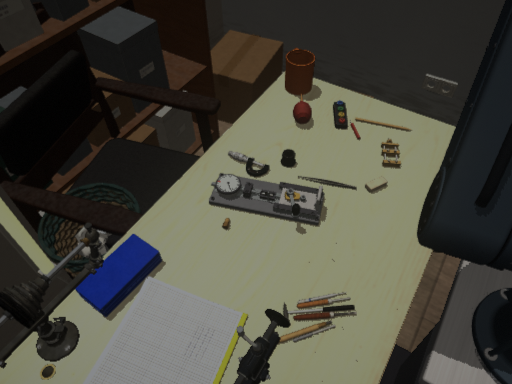

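View pics/top0.png

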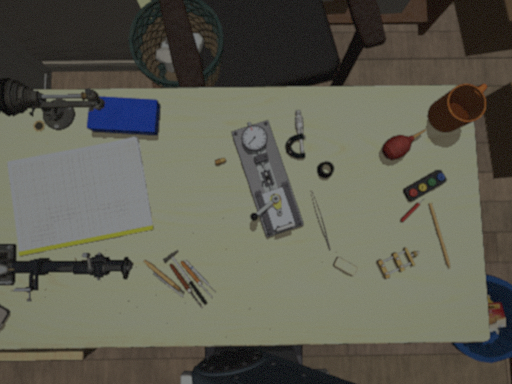

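The comparator runs from its rear end at about (285,230) to the dial at (254,137) in the top view. The knob is near (254,217). I'll enlarge both views.

```bash
python3 - <<'E'
import cv2, numpy as np
a=np.load("top.npz")["color"][110:250,200:340]; b=np.load("scene.npz")["color"][140:240,200:340]
cv2.imwrite("pics/c1.png",cv2.convertScaleAbs(cv2.resize(a,(600,600),interpolation=2),alpha=1.5))
cv2.imwrite("pics/c2.png",cv2.convertScaleAbs(cv2.resize(b,(784,560),interpolation=2),alpha=1.7))
E
```

```text
(no output)
```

View pics/c1.png

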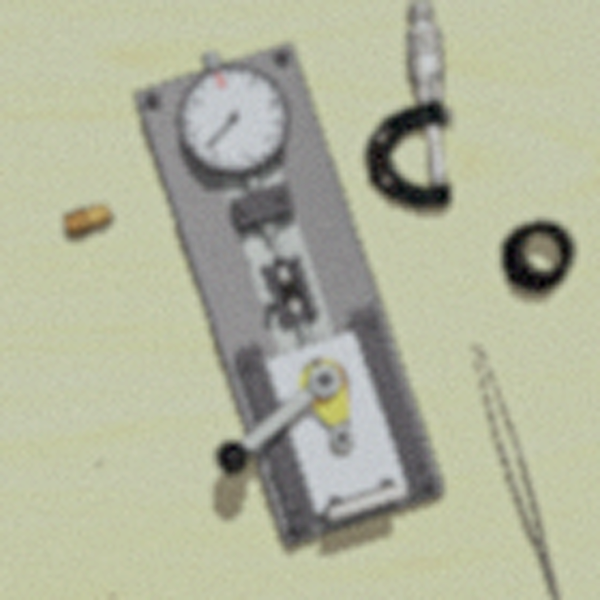

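View pics/c2.png

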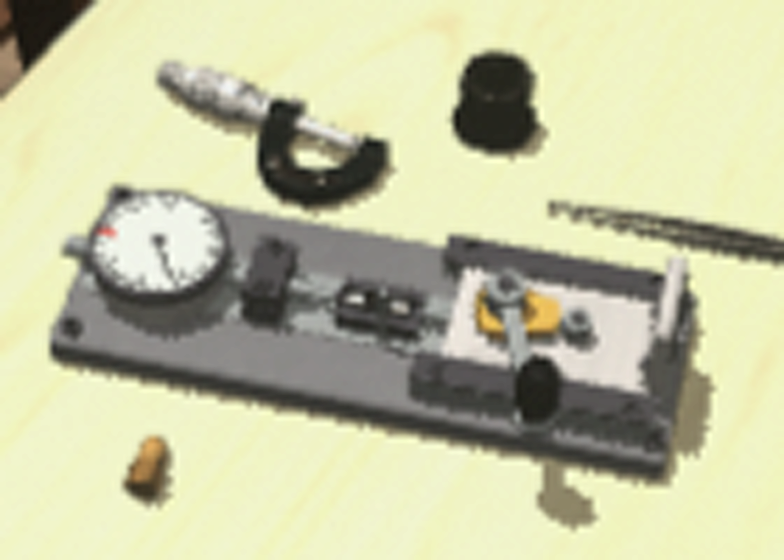

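```bash
cat > h.py <<'E'
import numpy as np
def proj(c,P,k=0):
    M=c["camera_from_world"]; q=P@M[:3,:3].T+M[:3,3]; x=q[:,0]/-q[:,2]; y=-q[:,1]/-q[:,2]
    r=1+k*(x*x+y*y); f=192/np.tan(np.radians(float(c["fovy"]))/2)
    return np.c_[c["cx"]+f*x*r,c["cy"]+f*y*r]
def world(p,L):
    c,s=np.cos(p[2]),np.sin(p[2]); L=np.atleast_2d(L)
    return np.c_[p[0]+c*L[:,0]-s*L[:,1],p[1]+s*L[:,0]+c*L[:,1],L[:,2]]
def knob(cam,z=.06,r=.06):
    a=np.radians(115)-cam; return [-.03+r*np.cos(a),r*np.sin(a),z]
E
cat > fit.py <<'E'
from h import *
from scipy.optimize import least_squares
T,S=np.load("top.npz"),np.load("scene.npz")
t=np.array([[290,550],[440,495],[137,92],[293,45],[233,119],[324,380],[232,457],[366,499]])
t=(t+.5)*140/600-.5+[200,110]
s=np.array([[52,345],[120,190],[159,242],[510,285],[540,372],[677,262]]); s=(s+.5)/5.6-.5+[200,140]
def res(p):
    pl=[-.101+.004+p[4],0,.061]; k=knob(p[3],.074); D=[.112,0,.037]; C=[-.03,0,.048]
    fl=[.147,.044,.014]; fr=[.147,-.044,.014]
    a=proj(T,world(p,[[-.103,.044,.014],[-.103,-.044,.014],fl,fr,D,C,k,pl]),p[5])-t
    b=proj(S,world(p,[fl,fr,D,C,k,pl]),p[6])-s
    return np.r_[a.ravel(),b.ravel(),p[5]*20,p[6]*20,(p[4]-.0015)/.002]
r=least_squares(res,[.55,0,.25,.1,.001,0,0],x_scale=[.1,.1,.1,.1,.01,.1,.1],loss="soft_l1")
p=r.x;print(p.round(4),np.degrees(p[2]));print(res(p).round(1))
np.save("p.npy",p)
for n,L in [("plate",[-.101+p[4],0,.046]),("knob",knob(p[3])),("knobend",knob(1.62)),("pivot",[-.03,0,.05])]: print(n,world(p,L).round(4))
E
python3 fit.py
```

```text
[ 0.548  -0.0398  0.3084  0.0809  0.004  -0.007  -0.0008] 17.670078582997725
[-1.1 -0.2  2.  -0.2 -1.1  0.1 -0.3 -1.   0.2 -0.   0.3  0.3 -0.2 -0.3
  0.6  0.8 -0.3 -0.3 -0.6 -0.9  0.6 -0.2  0.2  0.6  0.3 -0.4 -0.1  6.3
 -0.1 -0.   1.3]
plate [[ 0.4556 -0.0692  0.046 ]]
knob [[ 0.4824 -0.0017  0.06  ]]
knobend [[ 0.5655 -0.0105  0.06  ]]
pivot [[ 0.5194 -0.0489  0.05  ]]
```

jog_arm(delta_pos=[[26,57,-10],[26,57,-10],[26,57,-10],[26,57,-10],[26,57,-10],[26,57,-10],[26,57,-10],[26,57,-10],[26,57,-10],[26,57,-10],[26,57,-10],[26,57,-10]], turn=[20,20,20,20,20,20,20,20,20,20,20,20], grip=[1,1,1,1,1,1,1,1,1,1,1,1])

```text
time_s: 1.6
position: [0.4575, -0.0225, 0.1223]
tcp_rot: [[0.782, 0.623, -0.001], [0.623, -0.782, -0.0], [-0.001, -0.0, -1.0]]
force: [0.2, 0.5, -0.2]
opening: 0.008
grasp_force: 0.0
```

jog_arm(delta_pos=[[0,0.3,-3.5],[0,0.3,-7],[0,0.3,-7]], turn=[0,0,0], grip=[1,1,1])

```text
time_s: 1.98
position: [0.4557, -0.0213, 0.0511]
tcp_rot: [[0.785, 0.619, -0.005], [0.619, -0.785, 0.001], [-0.003, -0.004, -1.0]]
force: [0.5, -0.2, 0.5]
opening: 0.003
grasp_force: 0.0
```

```bash
python3 - <<'E'
from rig import *
from h import *
import cv2
p=np.load("p.npy"); s=read_state(); x=np.array(s["position"]); R=np.array(s["tcp_rot"]); y0=np.degrees(np.arctan2(R[1,0],R[0,0]))
print(x.round(4),y0,s["force"],s["joint_positions"])
pv=world(p,[-.03,0,.05])[0]
for cam in np.arange(.0,1.68,.1):
    f=np.radians(115)-cam+p[2]; q=pv[:2]+.062*np.array([np.cos(f),np.sin(f)])-.018*np.array([np.sin(f),-np.cos(f)])
    print(round(cam,2),((q-x[:2])*100).round(1),round(np.degrees(f)-90-y0,0))
a=capture("top")["color"][150:250,210:310];cv2.imwrite("pics/t2.png",cv2.convertScaleAbs(cv2.resize(a,(500,500),interpolation=2),alpha=1.5))
E
```

```text
[ 0.4557 -0.0213  0.0511] 38.26215924873165 [ 0.47101797 -0.17716209  0.54348044] [-1.67432653e+01  3.56805942e+01  1.13718208e+02 -2.58356571e-02
  3.09073610e+01  3.50171735e+01]
0.0 [0.8 0.6] 4.0
0.1 [1.2 1.1] -1.0
0.2 [1.6 1.6] -7.0
0.3 [2.1 2.1] -13.0
0.4 [2.6 2.5] -19.0
0.5 [3.1 2.8] -24.0
0.6 [3.7 3.1] -30.0
0.7 [4.3 3.3] -36.0
0.8 [4.9 3.5] -41.0
0.9 [5.5 3.6] -47.0
1.0 [6.2 3.7] -53.0
1.1 [6.8 3.7] -59.0
1.2 [7.5 3.6] -64.0
1.3 [8.1 3.5] -70.0
1.4 [8.7 3.2] -76.0
1.5 [9.3 3. ] -82.0
1.6 [9.9 2.7] -87.0
```

View pics/t2.png

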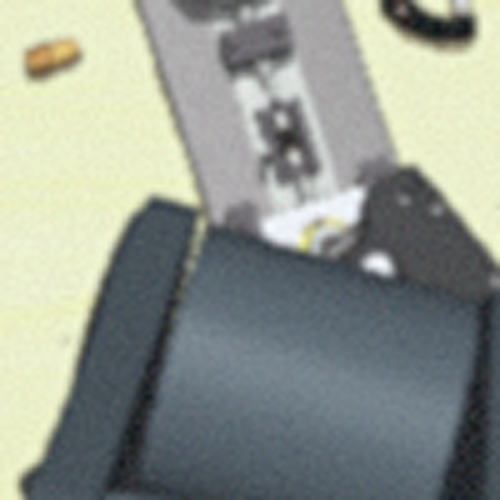

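The arm hides the knob in the top view, so I'll do the first half of the arc by force reading and the scene camera.

jog_arm(delta_pos=[[0.8,0.6,0],[1.2,1.1,0],[1.6,1.6,0],[2.1,2.1,0],[2.6,2.5,0],[3.1,2.8,0],[3.7,3.1,0],[4.3,3.3,0],[4.9,3.5,0],[4.9,3.5,0]], turn=[0,-1,-7,-13,-19,-24,-30,-36,-41,-41], grip=[1,1,1,1,1,1,1,1,1,1])

```text
time_s: 3.28
position: [0.5076, 0.0156, 0.0534]
tcp_rot: [[0.999, -0.043, 0.002], [-0.043, -0.999, -0.0], [0.002, 0.0, -1.0]]
force: [0.7, -0.4, 0.2]
opening: 0.004
grasp_force: 0.0
```

```bash
python3 - <<'E'
from rig import *
import cv2
a=capture("scene")["color"][130:240,200:340];cv2.imwrite("pics/s2.png",cv2.convertScaleAbs(cv2.resize(a,(700,550),interpolation=2),alpha=1.7))
E
```

```text
(no output)
```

View pics/s2.png

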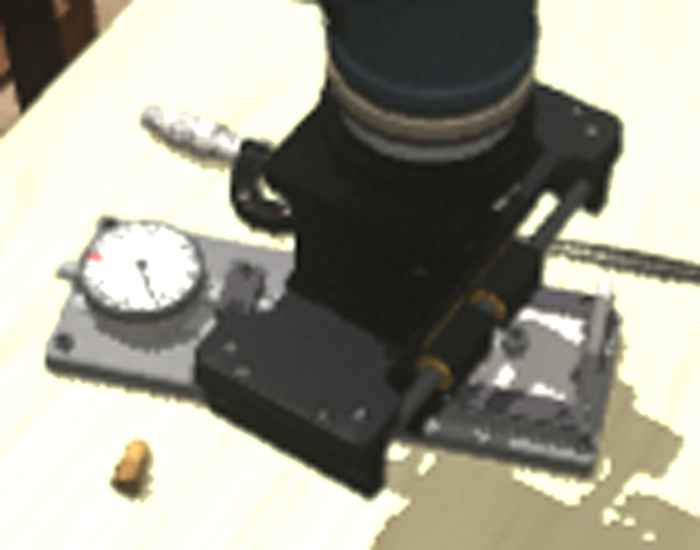

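jog_arm(delta_pos=[[0.6,0.1,0],[1.3,0.2,0],[1.9,0.2,0],[2.6,0.1,0],[3.2,0,0],[3.8,-0.3,0],[4.4,-0.5,0],[5.0,-0.8,0],[5.1,-0.9,0],[5.1,-0.9,0]], turn=[-6,-12,-18,-23,-29,-35,-41,-46,-47,-47], grip=[1,1,1,1,1,1,1,1,1,1])

```text
time_s: 4.58
position: [0.5574, 0.0064, 0.0527]
tcp_rot: [[0.65, -0.76, -0.0], [-0.76, -0.65, 0.0], [-0.0, -0.0, -1.0]]
force: [-1.2, 1.5, 0.1]
opening: 0.008
grasp_force: 0.6
```

jog_arm(delta_pos=[[0.1,-0.15,0],[0.2,-0.25,0],[0.2,-0.25,0]], turn=[0,0,0], grip=[1,1,1])

```text
time_s: 4.95
position: [0.5578, 0.0056, 0.0525]
tcp_rot: [[0.648, -0.761, -0.004], [-0.761, -0.648, 0.003], [-0.005, 0.001, -1.0]]
force: [-2.6, 6.6, 2.8]
opening: 0.005
grasp_force: 3.4
```

jog_arm(delta_pos=[[-2,2.4,0],[-2,2.4,3],[-2,2.4,8],[-8,-3,8],[-13,-8.5,8],[-13,-8.5,8],[-13,-8.5,8],[-13,-8.5,8],[-13,-8.5,8],[-13,-8.5,8]], turn=[0,0,0,10,20,31,42,52,62,67], grip=[1,1,1,1,1,1,1,1,1,1])

```text
time_s: 6.2
position: [0.4304, -0.0821, 0.1329]
tcp_rot: [[0.953, 0.304, 0.002], [0.304, -0.953, -0.001], [0.001, 0.002, -1.0]]
force: [-0.9, -0.2, 0.1]
opening: 0.006
grasp_force: 0.0
```

```bash
python3 - <<'E'
from rig import *
import cv2
a=capture("scene")["color"][130:240,200:340];cv2.imwrite("pics/s3.png",cv2.convertScaleAbs(cv2.resize(a,(700,550),interpolation=2),alpha=1.7))
s=read_state();print(s["position"],s["tcp_rot"],s["force"])
E
```

```text
[ 0.43035494 -0.08206034  0.13285778] [[ 0.95234385  0.3050215   0.00175242]
 [ 0.30502394 -0.95234373 -0.00134868]
 [ 0.00125753  0.00181894 -0.99999756]] [ 0.04386347 -0.40991435  0.4033984 ]
```

View pics/s3.png

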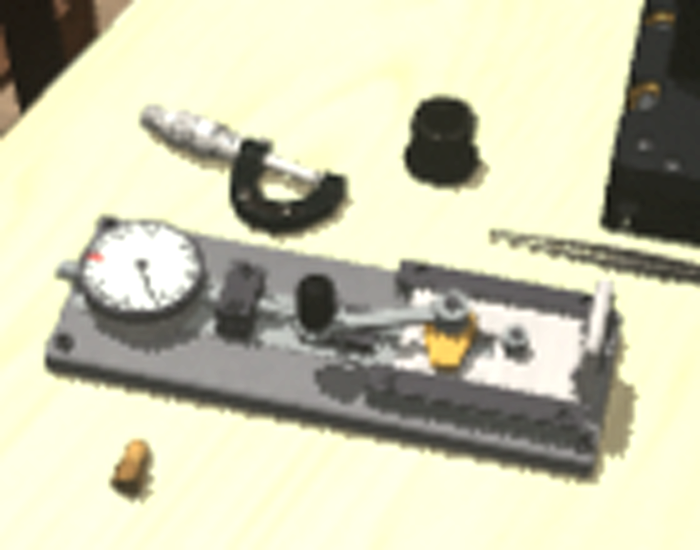

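The scene view shows the lever at its stop, with the knob at (317,300) and the low side of the cam facing the roller. The slide is still back. Next I'll go down behind the plate.

jog_arm(delta_pos=[[-0.15,0.45,-4.8],[-0.15,0.45,-9.6],[-0.15,0.45,-9.6],[0.5,0.65,-9.6],[0.95,0.8,-9.6],[1.4,0.95,-9.6],[1.65,1.0,-9.6],[1.65,1.0,-9.6]], turn=[0,0,0,0,0,0,0,0], grip=[1,1,1,1,1,1,1,1])

```text
time_s: 7.25
position: [0.4466, -0.0714, 0.037]
tcp_rot: [[0.954, 0.3, 0.001], [0.3, -0.954, -0.0], [0.001, 0.001, -1.0]]
force: [0.2, -0.5, 0.1]
opening: 0.006
grasp_force: 0.0
```

jog_arm(delta_pos=[[0.1,0.03,0],[0.2,0.06,0],[0.3,0.09,0],[0.4,0.12,0],[0.5,0.15,0],[0.6,0.18,0],[0.7,0.21,0],[0.7,0.21,0]], turn=[0,0,0,0,0,0,0,0], grip=[1,1,1,1,1,1,1,1])

```text
time_s: 8.25
position: [0.453, -0.0689, 0.0364]
tcp_rot: [[0.954, 0.3, -0.001], [0.3, -0.954, 0.001], [-0.0, -0.001, -1.0]]
force: [-2.6, 1.0, 0.6]
opening: 0.004
grasp_force: 1.3
```

In contact now, at about 3 N with the slide moving. I'll keep pushing slowly until it stops.

jog_arm(delta_pos=[[0.1,0.03,0],[0.2,0.06,0],[0.3,0.09,0],[0.4,0.12,0],[0.5,0.15,0],[0.5,0.15,0]], turn=[0,0,0,0,0,0], grip=[1,1,1,1,1,1])

```text
time_s: 9.0
position: [0.4575, -0.0675, 0.0365]
tcp_rot: [[0.954, 0.3, -0.002], [0.3, -0.954, 0.001], [-0.001, -0.001, -1.0]]
force: [-4.2, 0.5, -0.0]
opening: 0.006
grasp_force: 2.2
```

jog_arm(delta_pos=[[0.1,0.03,0],[0.2,0.06,0],[0.3,0.09,0],[0.3,0.09,0]], turn=[0,0,0,0], grip=[1,1,1,1])

```text
time_s: 9.5
position: [0.458, -0.0672, 0.0365]
tcp_rot: [[0.954, 0.301, -0.006], [0.301, -0.954, 0.0], [-0.006, -0.002, -1.0]]
force: [-11.2, -5.7, 3.0]
opening: 0.006
grasp_force: 6.3
```

It moved only 0.5 mm for 3 mm commanded, at 12.5 N, so it's home. I'll back off and check the needle.

jog_arm(delta_pos=[[0,0,0],[0,0,0],[-1,-0.3,0],[-3,-1,0],[-3,-1,6],[-3,-1,12],[-3,-6,14],[-3,-11,14],[-3,-11,14]], turn=[0,0,0,0,0,0,0,0,0], grip=[1,1,1,1,1,1,1,1,1])

```text
time_s: 10.62
position: [0.4346, -0.1822, 0.1781]
tcp_rot: [[0.955, 0.295, 0.009], [0.295, -0.955, -0.006], [0.006, 0.009, -1.0]]
force: [-0.2, -0.3, 0.1]
opening: 0.006
grasp_force: 0.0
```

```bash
python3 - <<'E'
from rig import *
import cv2
a=capture("scene")["color"][130:240,200:340];cv2.imwrite("pics/s4.png",cv2.convertScaleAbs(cv2.resize(a,(700,550),interpolation=2),alpha=1.7))
s=read_state();print(s["position"],s["force"])
E
```

```text
[ 0.43311034 -0.17962185  0.17737021] [-0.12021522  0.42303311 -0.56864857]
```

View pics/s4.png

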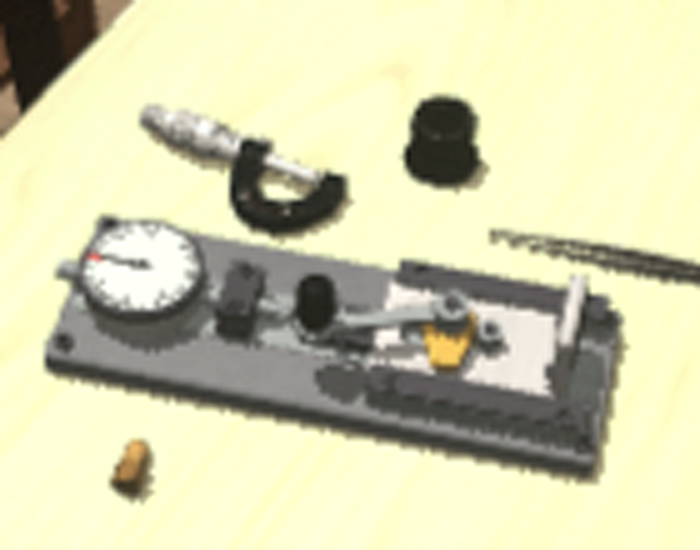

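The needle points at the red mark (95,257). The roller sits against the low side of the cam, the lever is at its stop, and the bystanders haven't moved.

```bash
python3 -c "
from rig import *
print(hand_in())"
```

```text
the job is handed in; nothing more can be done
None
```

The comparator is zeroed and handed in (the hand-in returned no verdict): the last picture shows the lever at its stop, the slide home against the low side of the cam, the needle at the red zero mark, and the hand clear.

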